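# Close a silversmith's polishing tumbler and start its lid bolt

## Task

Press the loose lid of the polishing tumbler down onto the bowl's rim until it is seated level all round. Then start the hold-down bolt in the middle of the lid by its knob: turn it backward (anticlockwise from above) until you feel the thread drop in, and from there forward (clockwise) one full turn. Finish while still gripping the knob, so that the bolt is held started, and leave the other things on the bench alone.

Things in the scene. Friction and masses are not known exactly. Their poses are not given: they have to be found in the camera images.
- tumbler: small vibratory polishing tumbler fixed on the bench: grey motor base 186 mm across with a black switch box on the side where its own -x axis points, springs, and a round grey bowl, 210 mm high with its lid. Origin on the bench under the bowl's centre, z up. Near the knob nothing rises above the lid
- bowl_rim (a point): centre of the bowl's rim circle, 200 mm above the bench; rim 193 mm across. A stiff rubber seal inside it carries the lid too high at three places 90 mm from the axis, 60, 180 and 300 degrees anticlockwise (from above) of the tumbler's +x axis. It gives where the lid is pressed over it (3 to 12 N a place), does not spring back, and keeps the place pressed down to the rim
- lid: loose round white plastic lid 210 mm across: plate 4 mm thick, skirt hanging 14 mm outside the rim, low ribs, and in the middle a hub reaching 8 mm above the plate's underside. Origin: centre of the plate's underside, z up. Starts 4 to 8 mm too high, up to 0.03 rad tilted; seated, its origin is 200 mm and its top face 204 mm above the bench. 0.2 kg; nothing but its weight keeps it down
- knob: black bolt with a round fluted knob, captive in the lid's middle: turns freely, slides up and down 26 mm, 0.16 kg, rests by its weight on the boss's thread. Origin on the axis under its 20 mm thick neck; the part to grip, 37 mm across, is 10 to 32 mm above the origin. z up, x along a small raised rib on the top face. Firmly gripped it cannot fall by itself: push it down lightly, or let go, to feel the drop
- knob_grip (a point): point on the knob's axis at the middle of the part to grip, 21 mm above the knob's origin. With the lid seated and the bolt resting on its thread it is 247 mm above the bench just before the drop, 241 mm just after it and 235 mm one turn forward of that (43, 37 and 31 mm above the lid's top face)
- knob_mark (a point): outer end of the rib on the knob's top face, 15 mm from the axis and 32 mm above the knob's origin. It starts 0.9 to 2.4 rad clockwise (from above) of where the drop comes
- boss_mouth (a point): mouth of the threaded boss in the bowl's middle, under the lid, 188 mm above the bench. Single right-handed thread, 6 mm pitch: clockwise from above screws the bolt down 6 mm a turn, with 1 mm of play. Turned backward, the bolt climbs 1 mm per 60 degrees and drops 6 mm as its rib passes the tumbler's own +x direction (up to 0.3 rad later under a push)
- pitch_bowl: bystander: black iron pitch bowl 192 mm across on a rubber ring, 66 mm high, two silver plaques in the pitch; origin at the centre of its underside
- hammer: bystander: chasing hammer 240 mm long lying on the bench, wooden handle; origin under its middle
- punch_stand: bystander: wooden block 60 x 120 x 40 mm full of upright steel punches, 122 mm high in all; origin at the centre of its underside
There are look-alikes about, which are no part of the job. Of the things like the lid, leave any that is purple, red or turquoise; of the rest the larger one is meant.

How it is judged:
By the outcome, as a careful person would: the job done as asked, in the order asked, and still so for the second after the job is handed in, while the arm keeps its last pose, push and grip.
It also fails if it takes over 72 s, if anything falls off the work surface, if the arm or the gripper's body presses on something with over 40 N, if the wrist force passes 120 N, or if a joint passes its speed limit or range.

## Robot

A 7-joint arm with a two-finger parallel gripper is mounted at the origin on the work surface. World frame = base frame: x ahead of the robot, y to its left, z up, the work surface at z = 0. Lengths are in m, angles in rad, forces in N, time in s.
With the tool pointing down it reaches from about 0.425 to 0.925 m from the base axis. Payload 6.8 kg.
Tool frame: the origin (TCP) lies midway between the tips of the shut fingers; the grasp point (between the pads) lies 19 mm behind it; z points along the fingers, y is the line along which they close (so a half turn about z gives the same grasp; the last joint's range is limited). The gripper opens to 85 mm and grips with 20 to 120 N. Pads are 22 mm wide; open, the fingers measure 114 mm over their backs; the gripper's body (76 mm by 85 mm) begins 54 mm behind the grasp point. The pads swing forward as they close: fully open they stand 13 mm farther back than shut.
Start: joints at [-1.366, 0.477, 0.022, 1.555, -0.011, 1.109, -0.083], TCP at [0.208, 0.642, 0.207] pointing down, gripper open.
Joint ranges: [-2.96, 2.96], [-0.34, 2.1], [-1.41, 1.46], [0.24, 2.44], [-1.37, 4.51], [0.17, 1.92], [-2.96, 2.96]. Speed limits (rad/s): [2.39, 2.39, 3.14, 3.14, 3.14, 3.14, 3.14].

## Interface

Orientations are given as a rotation vector (axis times angle).
In Python, from bench import r gives the robot as it stands. The module is installed in compiled form; this text tells all that it offers.
- The arm moves only by the tool apply_moves, never from a script. Its argument "rows" is a list of rows, each a list of 6 numbers: the shift along the tool's x, y, z scaled (see below), then the turn, a rotation vector about the tool's x, y, z scaled (see below). A call has 1 to 5 rows; each row is the pose to reach, as a shift and turn from the pose commanded when the call began, along the tool's axes at that moment; what a row does not reach only later rows make up. The controller multiplies each number of a shift by 0.25 m and each number of a turn by 90 degrees. A row lasts 1/8 s, in which the tool goes at most 62.5 mm and 10.7 degrees, less where a joint would pass 70% of its speed; a pose out of reach is approached as far as the arm can. A call with a number of a shift or a turn outside -1 to 1 is refused whole. A call with a gripper value outside its range is refused whole. "claw" is the opening, from 0 (shut) to 1 (fully open), set as the call begins (left out, the last holds). The fingers move at their own pace and stop on an object; "newtons" is the grip in N (left out, the last holds). Time passes only in rows, so rows that repeat a pose let the fingers close. It gives the time, the measured TCP pose, the force, the opening and the grip force at its end, in the units of the state.
- r.get_obs(): the state, without advancing time (a new reading comes with each control period).
- r.grab_frame(name): name is "side" or "top"; returns a dict with "pixels" (400x640x3 uint8, red, green, blue), "intrinsics" (3x3 intrinsics, pixels), "dist" ([k1, k2, p1, p2, k3] as OpenCV has them; the pictures are not rectified), "eye" and "attitude" of the camera in the world. Camera axes: x right, y up, looking along -z (the intrinsics and any distortion apply to the point x, -y, -z); pixel columns grow to the right and rows downward; lengths in m; the calibration is good to about 2 mm. A picture is of the moment at which its call begins. There is no depth.
- r.hand_in(): hands the job in; it is judged then, once.
Trained networks look in a picture, given as the dict that the camera call returned (one of the last four; its "shot" number tells which), for a name from the list of things; names that differ only in an ending like _2 or _b are one class to them, and where a whole thing is asked for, a point or a joint stands for the part that bears it (a point fixed in the world has none). Each returns a list of dicts, best first, with "conf" (0 to 1); they miss things now and then, are a little off and sometimes report something else, mostly with a low value. They report only what shows in the picture. A call takes as long as a camera call. They do not tell look-alikes from the thing itself.
- r.search_frame(picture, thing): "rect" ([left, top, width, height] in pixels, round what is visible of it).
- r.outline_of(picture, thing): "pixels" (400x640 bool, what is visible of it) and "rect" ([left, top, width, height] in pixels, round what is visible of it).
- r.landmark_of(picture, thing): "point" ([column, row] in pixels: a listed point, or the origin of a listed thing).
The state is a dict: "clock": time; "joints": joint angles; "qvel": joint speeds; "tau": joint torques, N m; "tcp_pos": TCP position; "orientation": TCP orientation; "contact_force": force on the tool from outside, world axes, zero at the start; "moment": the same for the moment, N m; "grip_width": finger opening in m; "gripper_force": force on a finger pad.
Only numpy, scipy, OpenCV 4.12 (cv2) and the standard library are available. Lean on these libraries where they do the work, as an engineer would, in place of code of your own. Each camera call takes 0.05 s, during which the arm holds its last target. There are 200 camera calls.

## Working session

There is one attempt and no reset: what is moved stays moved. The work goes in short steps, Python scripts to look and compute and a tool call to move; the robot and the scene stay as the last step left them, time stands still between calls to the robot, and variables do not carry over. Pictures are saved under pics/ and viewed, at most 10 in all, crops included, and the job is handed in when it is done.

Besides the shell and the picture viewer there is one more tool, called after ">>>" in YAML: its name, and indented under it one key for each argument. apply_moves: Moves the arm, as the interface text tells. Its arguments: {"type":"object","properties":{"rows":{"type":"array","items":{"type":"array","items":{"type":"number"}}},"claw":{"type":"number"},"newtons":{"type":"number"}},"required":["rows"]}

```bash
mkdir -p pics
cat > h.py <<'E'
import numpy as np, cv2
from scipy.spatial.transform import Rotation as R
from bench import r
def Rm(a):
    a=np.array(a,float)
    if a.shape==(3,3): return a
    return (R.from_rotvec(a) if a.size==3 else R.from_quat(a)).as_matrix()
def ray(p,uv):
    u=cv2.undistortPoints(np.array([[uv]],float),np.array(p["intrinsics"],float),np.array(p["dist"],float))[0,0]
    d=Rm(p["attitude"])@np.array([u[0],-u[1],-1.]); return np.array(p["eye"],float),d
def atz(p,uv,z):
    e,d=ray(p,uv); return e+d*(z-e[2])/d[2]
def proj(p,X):
    c=Rm(p["attitude"]).T@(np.array(X,float)-np.array(p["eye"]))
    q=np.array([[c[0],-c[1],-c[2]]]); return cv2.projectPoints(q,np.zeros(3),np.zeros(3),np.array(p["intrinsics"],float),np.array(p["dist"],float))[0][0,0]
def tri(ps,uvs):
    A=np.zeros((3,3));b=np.zeros(3)
    for p,uv in zip(ps,uvs):
        e,d=ray(p,uv); d/=np.linalg.norm(d); M=np.eye(3)-np.outer(d,d); A+=M;b+=M@e
    return np.linalg.solve(A,b)
def save(p,n,crop=None,s=1):
    im=p["pixels"][:,:,::-1]
    if crop: x,y,w,h=crop; im=im[y:y+h,x:x+w]
    cv2.imwrite("pics/"+n,cv2.resize(im,None,fx=s,fy=s,interpolation=cv2.INTER_CUBIC))
E
cat > a.py <<'E'
from h import *
P={n:r.grab_frame(n) for n in("side","top")}
for n,p in P.items():
    save(p,n+"0.png"); print(n,p["eye"],p["attitude"])
    for t in("tumbler","lid","knob"):
        print(t,[(np.round(d["rect"]).tolist(),round(d["conf"],2)) for d in r.search_frame(p,t)[:5]])
    for t in("tumbler","bowl_rim","lid","knob_grip","knob_mark","knob","boss_mouth"):
        print(t,[(np.round(d["point"],1).tolist(),round(d["conf"],2)) for d in r.landmark_of(p,t)[:5]])
print(r.get_obs())
E
python3 a.py
```

```text
side [ 0.44511398 -0.94237179  1.00368717] [ 0.86048408 -0.0258056  -0.04986862]
tumbler [([321.0, 217.0, 57.0, 47.0], 0.81)]
lid [([229.0, 277.0, 55.0, 48.0], 0.83), ([354.0, 165.0, 53.0, 34.0], 0.81), ([206.0, 161.0, 54.0, 38.0], 0.78), ([250.0, 227.0, 53.0, 38.0], 0.76)]
knob [([226.0, 165.0, 9.0, 13.0], 0.64), ([375.0, 174.0, 8.0, 2.0], 0.63), ([252.0, 290.0, 8.0, 10.0], 0.6), ([350.0, 182.0, 16.0, 16.0], 0.44)]
tumbler [([350.8, 247.3], 0.89)]
bowl_rim [([351.7, 244.8], 0.21)]
lid [([381.3, 181.4], 0.83), ([258.5, 297.0], 0.76), ([276.8, 243.0], 0.74), ([359.5, 197.1], 0.71), ([230.1, 177.5], 0.64)]
knob_grip [([355.9, 187.1], 0.67), ([231.2, 169.4], 0.52), ([378.3, 175.4], 0.5), ([256.2, 293.2], 0.47)]
knob_mark [([227.9, 170.4], 0.64), ([380.4, 168.3], 0.62), ([274.1, 232.6], 0.57), ([357.8, 188.8], 0.45), ([260.4, 295.0], 0.43)]
knob [([236.5, 174.2], 0.62), ([356.3, 191.1], 0.57), ([378.6, 180.9], 0.57), ([273.6, 238.9], 0.53), ([255.2, 296.2], 0.5)]
boss_mouth []
top [0.44267815 0.02872753 1.27845779] [ 0.03822807 -0.05008156 -1.56277955]
tumbler []
lid [([303.0, 225.0, 50.
[... 831 characters left out ...]
s': array([-1.36609715,  0.47697032,  0.02241532,  1.55540675, -0.01147601,
        1.10931232, -0.08305793]), 'qvel': array([ 4.12148975e-04,  3.42253276e-04, -3.81645593e-05, -1.41642035e-04,
       -1.16833110e-03,  6.70287936e-04,  8.96248567e-04]), 'tau': array([-1.78917630e-04, -5.96319437e+01,  1.60627875e+00, -2.81546080e+01,
        1.24933559e-02,  1.48716561e-03, -2.12472514e-06]), 'tcp_pos': array([0.20772703, 0.64225474, 0.20672527]), 'orientation': array([4.89312671e-01, 3.10323590e+00, 4.85677493e-05]), 'contact_force': array([ 0.13958479, -0.17534423,  0.0402289 ]), 'moment': array([0.01758076, 0.0167429 , 0.00792853]), 'gripper_force': 0.0, 'grip_width': 0.08533798953035061}
```

View pics/top0.png

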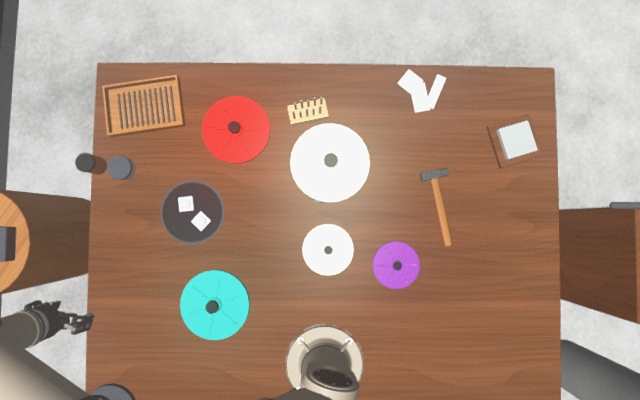

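View pics/side0.png

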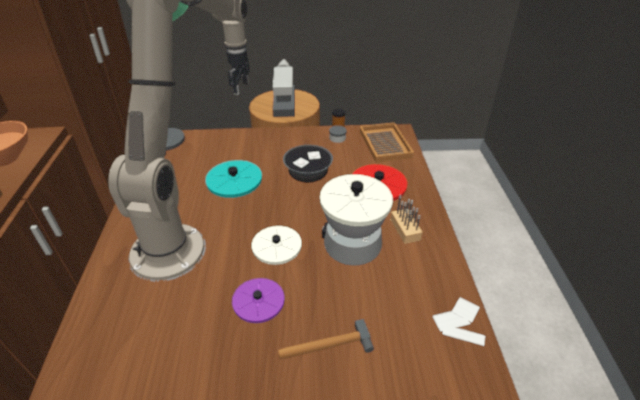

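The two pictures show these candidates for the lid, by top-view pixel:
- large white at (330,163), sitting on the grey tumbler, which is at (353,225) in the side view with its black switch box at (324,230)
- small white on the bench at (328,250)
- red at (235,129), turquoise at (214,305) and purple at (397,265)

I choose the large white one and will check it in a crop.

```bash
cat > b.py <<'E'
from h import *
T=r.grab_frame("top");S=r.grab_frame("side")
def pick(p,t,near,k):
    L=[(d,np.array(d["point"]) if k=="pt" else np.array(d["rect"][:2])+np.array(d["rect"][2:])/2) for d in (r.landmark_of if k=="pt" else r.outline_of)(p,t)]
    L=[x for x in L if np.linalg.norm(x[1]-near)<(14 if t!="tumbler" else 60)]
    return L
for p,near in((T,(330,163)),(S,(356,192))):
    for t in("knob_grip","knob_mark","knob","lid","bowl_rim","tumbler"):
        print(t,[np.round(x[1],1).tolist()+[round(x[0]["conf"],2)] for x in pick(p,t,near,"pt")])
def mask(p,t,near):
    L=pick(p,t,near,"o"); return L[0][0]["pixels"].astype(np.uint8) if L else None
c={}
for n,p,near in(("T",T,(330,163)),("S",S,(356,195))):
    g=p["pixels"]; m=mask(p,"lid",near)
    if m is not None:
        ct=max(cv2.findContours(m,0,1)[0],key=cv2.contourArea); print(n,"lid ell",cv2.fitEllipse(cv2.convexHull(ct)),"area",m.sum())
        h=cv2.convexHull(ct)[:,0].astype(float)
        W=np.array([atz(p,q,.205)[:2] for q in h]); 
        A=np.c_[2*W,np.ones(len(W))];s=np.linalg.lstsq(A,(W**2).sum(1),rcond=None)[0]; print(" world circ@.205",s[:2],np.sqrt(s[2]+s[:2]@s[:2]))
    k=mask(p,"knob",near)
    if k is not None: y,x=np.nonzero(k); print(n,"knob",x.mean(),y.mean(),x.min(),x.max(),y.min(),y.max())
# dark box pixels in side view
g=S["pixels"].astype(int); sub=g[205:262,310:395].max(2)<60; y,x=np.nonzero(sub); print("dark",x.size and (x.mean()+310,y.mean()+205,x.min()+310,x.max()+310,y.min()+205,y.max()+205))
m=r.outline_of(S,"tumbler")
if m: 
    y,x=np.nonzero(m[0]["pixels"]); print("tumb",m[0]["conf"],x.min(),x.max(),y.min(),y.max())
im1=cv2.resize(T["pixels"][115:210,282:378],(384,380),interpolation=2)
im2=cv2.resize(S["pixels"][170:270,308:404],(384,400),interpolation=2)[:380]
cv2.imwrite("pics/crop1.png",np.hstack([im1,im2])[:,:,::-1])
E
python3 b.py
```

```text
knob_grip [[328.0, 163.6, 0.74]]
knob_mark [[337.5, 160.9, 0.44]]
knob [[330.6, 161.5, 0.65]]
lid [[330.0, 164.5, 0.72]]
bowl_rim []
tumbler []
knob_grip [[357.9, 186.2, 0.7]]
knob_mark [[356.8, 188.3, 0.73]]
knob [[355.4, 190.8, 0.66]]
lid [[357.1, 197.6, 0.8], [356.5, 187.7, 0.62]]
bowl_rim []
tumbler [[351.7, 249.5, 0.71], [307.2, 171.3, 0.47]]
T lid ell ((329.9947814941406, 162.41537475585938), (76.94418334960938, 78.6884994506836), 132.47393798828125) area 4759
 world circ@.205 [ 0.59699044 -0.00732719] 0.10392182437618734
T knob 330.69620253164555 159.98101265822785 324 337 153 167
S lid ell ((355.8878173828125, 199.852783203125), (51.405128479003906, 73.4363784790039), 94.33363342285156) area 2972
 world circ@.205 [ 0.59489989 -0.00846421] 0.11050607078769975
S knob 356.7908496732026 187.37254901960785 351 363 181 195
dark (np.float64(323.36842105263156), np.float64(232.68421052631578), np.int64(322), np.int64(324), np.int64(228), np.int64(237))
tumb 0.58 322 383 215 265
```

View pics/crop1.png

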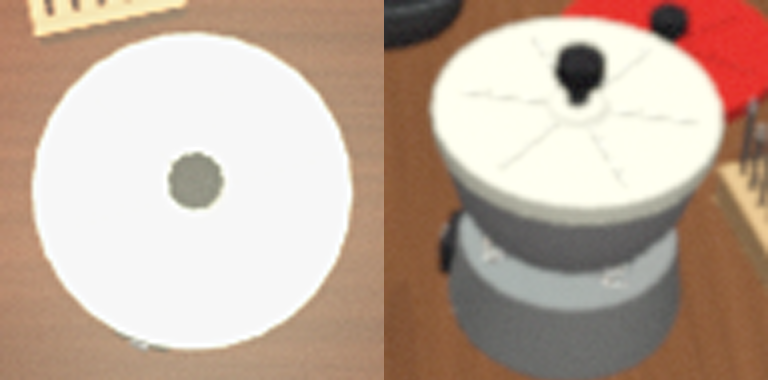

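The crop confirms the large white lid. It sits on the grey bowl with the black knob in its middle, at (330,163) in the top view and (357,195) in the side view. The switch box shows at left (323,232) in the side view, and a speck of it shows in the top view at (317,201).

```bash
cat >> h.py <<'E'
def go(pos,yaw=None,o=None):
    "scaled shift/turn from measured pose to TCP pos (tool down), tool-x azimuth yaw"
    o=o or r.get_obs(); M=Rm(o["orientation"]); s=M.T@(np.array(pos)-o["tcp_pos"])/.25
    x=M[:,0]; cur=np.arctan2(x[1],x[0]); t=R.identity()
    if yaw is not None:
        t=R.from_matrix(M.T@np.array([[np.cos(yaw),np.sin(yaw),0],[np.sin(yaw),-np.cos(yaw),0],[0,0,-1]]).T.T)
    print("shift",np.round(s,3),"turn",np.round(t.as_rotvec()/(np.pi/2),3),"yaw now",round(cur,3),"tilt",np.round(M[:2,2],4))
E
python3 - <<'E'
from h import *
T=r.grab_frame("top");S=r.grab_frame("side")
print("knobgrip",tri([T,S],[(329.5,161.5),(357,187)]))
C=np.array([.596,-.0078])
B=tri([T,S],[(317,201),(323.4,232.7)]); e=proj(T,B)-[317,201],proj(S,B)-[323.4,232.7]
print("box",B,e,"yaw",np.degrees(np.arctan2(*(C-B[:2])[::-1])))
for z in(.05,.06,.07,.08,.09,.1):
    b=atz(S,(323.4,232.7),z); v=C-b[:2]; print(z,b,np.linalg.norm(v),np.degrees(np.arctan2(v[1],v[0])))
    b=atz(T,(317,201),z); v=C-b[:2]; print("   top",b,np.linalg.norm(v),np.degrees(np.arctan2(v[1],v[0])))
for z in (.25,.262,.268):
    kt=np.array(atz(T,(330.7,160),z)); mk=atz(T,(337.6,160.6),z); print(kt,mk,np.degrees(np.arctan2(*(mk-kt)[:2][::-1])))
# contrast-stretched knob views, dark tumbler views
k=T["pixels"][148:173,318:343].astype(float); k=np.clip((k-k.min())*255/(110),0,255)
a=cv2.resize(k.astype(np.uint8),(390,390),interpolation=2)
k=S["pixels"][172:202,342:372].astype(float); k=np.clip(k*3,0,255)
b=cv2.resize(k.astype(np.uint8),(390,390),interpolation=2)
cv2.imwrite("pics/knob1.png",np.hstack([a,b])[:,:,::-1])
E
```

```text
knobgrip [ 0.59501769 -0.00472995  0.24300182]
box [0.50238281 0.02621267 0.03322625] (array([ 0.00687402, -0.33259391]), array([-0.31617414,  0.01928656])) yaw -19.966921360953336
0.05 [0.50239715 0.00950553 0.05      ] 0.09518915683698638 -10.47471037337244
   top [0.5005711  0.02625965 0.05      ] 0.10132489524677495 -19.64205543138433
0.06 [ 5.01796497e-01 -4.75490100e-04  6.00000000e-02] 0.09448782121429995 -4.445916263435509
   top [0.50009984 0.02627974 0.06      ] 0.1017755864998784 -19.563526622548505
0.07 [ 0.50119585 -0.01045651  0.07      ] 0.09484136399345033 1.6050684517025822
   top [0.49962857 0.02629983 0.07      ] 0.10222646725311264 -19.48569038796852
0.08 [ 0.5005952  -0.02043754  0.08      ] 0.09623816019788733 7.545600643941156
   top [0.49915731 0.02631992 0.08      ] 0.10267753501006129 -19.408537889304394
0.09 [ 0.49999455 -0.03041856  0.09      ] 0.09863389792679704 13.256940789996381
   top [0.49868604 0.02634001 0.09      ] 0.10312878731695711 -19.332060432894313
0.1 [ 0.4993939  -0.04039958  0.1       ] 0.10195818432091111 18.646888199785607
   top [0.49821478 0.0263601  0.1       ] 0.10358022176179754 -19.256249466920316
[ 0.59602599 -0.00745562  0.25      ] [ 0.59463966 -0.02505877  0.25      ] -94.50300538621956
[ 0.59423673 -0.00703344  0.262     ] [ 0.59286658 -0.02443119  0.262     ] -94.50300538621993
[ 0.5933421  -0.00682235  0.268     ] [ 0.59198004 -0.0241174   0.268     ] -94.50300538621954
```

View pics/knob1.png

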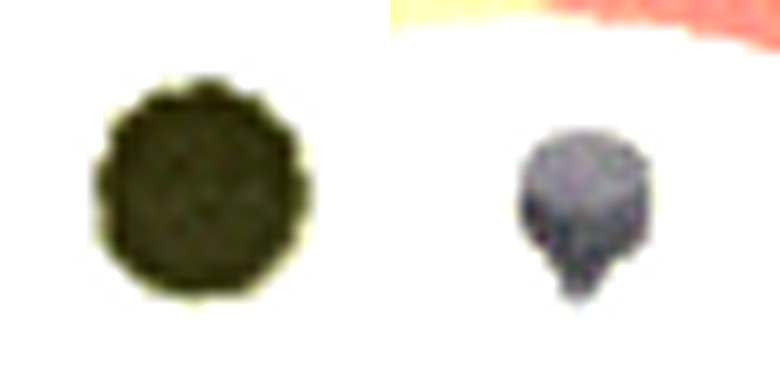

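The knob stands at about (0.595, -0.006), 0.243 m high, and the lid centre is at about (0.596, -0.008) with a radius of about 105 mm. Both match the given sizes. I'm raising the arm and starting across with the fingers shut.

>>> apply_moves:
  rows:
    - [0,0,-0.25,0,0,0]
    - [-0.1,-0.1,-0.5,0,0,0]
    - [-0.3,-0.3,-0.6,0,0,0]
    - [-0.5,-0.5,-0.6,0,0,0]
    - [-0.68,-0.65,-0.6,0,0,0]
  claw: 0
  newtons: 40

```text
clock: 2.78
tcp_pos: [0.3087, 0.4532, 0.357]
orientation: [0.489, 3.103, 0.003]
contact_force: [1.3, 0.1, 0.9]
grip_width: 0.0002
gripper_force: 0.0
```

Run:
```python
from h import *
T=r.grab_frame("top");S=r.grab_frame("side")
def st(p,x,y,w,h,f): 
    return cv2.resize(np.clip(p["pixels"][y:y+h,x:x+w].astype(float)*f,0,255).astype(np.uint8),(390,int(390*h/w)),interpolation=2)
a=st(T,300,185,60,30,1.3); b=st(S,310,205,80,66,1.8)
H=max(a.shape[0],b.shape[0]); o=np.zeros((H,780,3),np.uint8); o[:a.shape[0],:390]=a;o[:b.shape[0],390:]=b
cv2.imwrite("pics/box.png",o[:,:,::-1])
for z in(0,.03,.07,.1):
    print(z,[np.round(proj(S,[.596+.093*np.cos(a),-.0078+.093*np.sin(a),z]),1).tolist() for a in np.radians([180,170,160,190,200,210])],np.round(proj(S,[.596,-.0078-.093,z]),1))
k=[d for d in r.landmark_of(T,"knob_mark")+r.landmark_of(T,"knob_grip") if abs(d["point"][0]-330)<14 and abs(d["point"][1]-162)<14]; print(k)
o=r.get_obs(); print(o["clock"],o["tcp_pos"],o["joints"]); go([.596,-.0078,.36])
```

```text
0 [[323.8, 247.5], [324.0, 243.9], [325.0, 240.3], [324.6, 251.2], [326.2, 254.8], [328.6, 258.2]] [355.9 268.6]
0.03 [[323.9, 241.0], [324.0, 237.4], [325.0, 233.8], [324.6, 244.7], [326.3, 248.3], [328.8, 251.8]] [356.4 262.1]
0.07 [[323.9, 232.1], [324.1, 228.4], [325.1, 224.9], [324.7, 235.8], [326.4, 239.4], [328.9, 242.8]] [357.2 253.2]
0.1 [[324.0, 225.1], [324.1, 221.5], [325.2, 218.0], [324.8, 228.8], [326.5, 232.4], [329.1, 235.8]] [357.8 246.2]
[{'point': [335.9, 163.4], 'conf': 0.66}, {'point': [327.2, 159.7], 'conf': 0.54}]
2.975 [0.30885591 0.45377328 0.3567323 ] [-1.17167437  0.15681547  0.09828807  1.65920635 -0.01606076  1.32509159
  0.18435802]
shift [-1.665 -1.398 -0.015] turn [0. 0. 0.] yaw now 2.826 tilt [0.0004 0.0012]
```

View pics/box.png

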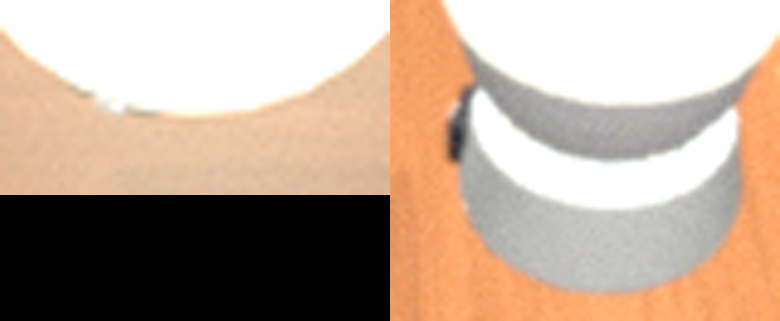

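The box crop shows the switch box half behind the base at left in the side view, (322..327, 222..238). In the top view its rocker shows at (317,201). So the box lies at azimuth about 161° and the tumbler's +x points to about -19°. The seal places are then at azimuths of about 41°, 161° and -79°.

>>> apply_moves:
  rows:
    - [-0.2,-0.12,0,0,0,0]
    - [-0.4,-0.24,0,0,0,0]
    - [-0.6,-0.36,0,0,0,0]
    - [-0.8,-0.48,0,0,0,0]
    - [-0.96,-0.57,0,0,0,0]

```text
clock: 3.6
tcp_pos: [0.4934, 0.245, 0.356]
orientation: [0.488, 3.103, 0.0]
contact_force: [0.4, 1.1, 0.2]
grip_width: 0.0002
gripper_force: 0.0
```

>>> apply_moves:
  rows:
    - [-0.2,-0.12,0,0,0,0]
    - [-0.4,-0.24,0.05,0,0,0]
    - [-0.6,-0.36,0.15,0,0,0]
    - [-0.8,-0.48,0.25,0,0,0]
    - [-0.88,-0.52,0.3,0,0,0]

```text
clock: 4.22
tcp_pos: [0.6629, 0.052, 0.2786]
orientation: [-0.492, -3.101, 0.004]
contact_force: [-0.7, -0.3, -0.1]
grip_width: -0.0001
gripper_force: 0.0
```

Run:
```python
from h import *
for q in((.6614,.0507),(.5118,.0217),(.6118,-.0934)): go([*q,.23])
print(r.get_obs()["joints"],r.get_obs()["tcp_pos"])
```

```text
shift [ 0.004 -0.006  0.195] turn [0. 0. 0.] yaw now 2.827 tilt [-0.0021 -0.0019]
shift [ 0.537 -0.302  0.196] turn [0. 0. 0.] yaw now 2.827 tilt [-0.0021 -0.0019]
shift [ 0.014 -0.616  0.196] turn [0. 0. 0.] yaw now 2.827 tilt [-0.0021 -0.0019]
[-0.47326109  0.4297901   0.4288883   1.51494146 -0.18242566  1.23918129
  1.23739396] [0.6629278  0.05203107 0.27863254]
```

>>> apply_moves:
  rows:
    - [0,0,0.12,0,0,0]
    - [0,0,0.22,0,0,0]
    - [0,0,0.25,0,0,0]
    - [0,0,0.265,0,0,0]
    - [0,0,0.275,0,0,0]

```text
clock: 4.85
tcp_pos: [0.6624, 0.0545, 0.2131]
orientation: [0.488, 3.102, 0.001]
contact_force: [1.0, -0.1, -0.4]
grip_width: -0.0
gripper_force: 0.0
```

>>> apply_moves:
  rows:
    - [0,0,0.007,0,0,0]
    - [0,0,0.014,0,0,0]
    - [0,0,0.021,0,0,0]
    - [0,0,0.021,0,0,0]

```text
clock: 5.35
tcp_pos: [0.6617, 0.054, 0.207]
orientation: [-0.489, -3.103, -0.0]
contact_force: [-0.7, -0.7, 0.2]
grip_width: -0.0004
gripper_force: 0.0
```

>>> apply_moves:
  rows:
    - [0,0,0.006,0,0,0]
    - [0,0,0.012,0,0,0]
    - [0,0,0.012,0,0,0]

```text
clock: 5.72
tcp_pos: [0.6617, 0.0539, 0.2039]
orientation: [-0.489, -3.103, 0.0]
contact_force: [-1.2, -0.2, -0.4]
grip_width: -0.0001
gripper_force: 0.0
```

>>> apply_moves:
  rows:
    - [0,0,0.004,0,0,0]
    - [0,0,0.008,0,0,0]
    - [0,0,0.008,0,0,0]

```text
clock: 6.1
tcp_pos: [0.6617, 0.0539, 0.202]
orientation: [-0.489, -3.103, -0.0]
contact_force: [-0.8, -0.7, -0.2]
grip_width: 0.0002
gripper_force: 0.0
```

Run:
```python
from h import *
S=r.grab_frame("side");T=r.grab_frame("top")
a=cv2.resize(S["pixels"][120:270,290:410],(480,600),interpolation=2); b=cv2.resize(T["pixels"][100:220,270:334+16],(320,480),interpolation=2)
o=np.zeros((600,800,3),np.uint8);o[:,:480]=a;o[:480,480:]=b
cv2.imwrite("pics/p1.png",o[:,:,::-1]); t=r.get_obs(); print(t["tcp_pos"],t["contact_force"],proj(S,t["tcp_pos"]),proj(T,t["tcp_pos"]))
```

```text
[0.66176901 0.05388998 0.20205851] [ 0.23572047 -0.49516693  0.23673704] [375.29457153 184.77842011] [307.27294133 138.0756639 ]
```

View pics/p1.png

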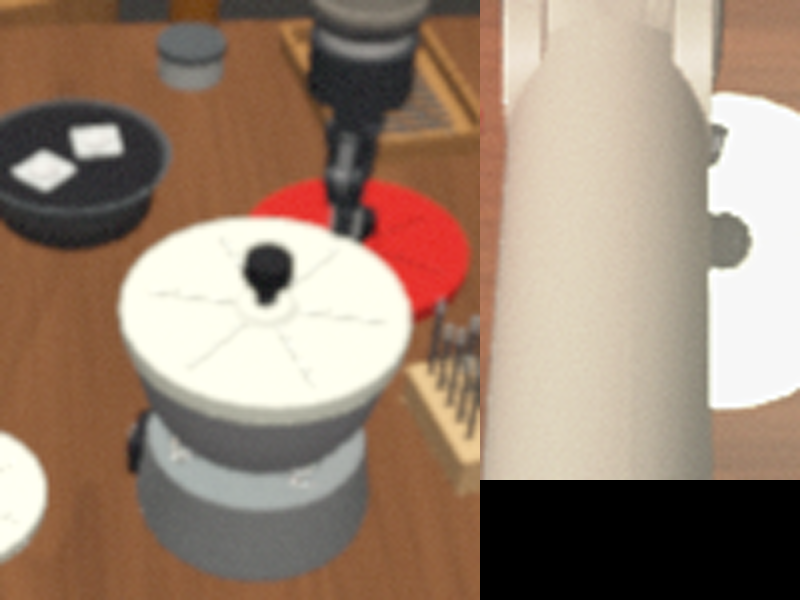

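Run:
```python
from h import *
S=r.grab_frame("side"); t=r.get_obs()
a=cv2.resize(S["pixels"][130:200,340:410],(560,560),interpolation=2).copy()
for h in(0,.019,.04,.073,.1):
    u=proj(S,t["tcp_pos"]+[0,0,h]); print(h,u); cv2.circle(a,tuple(((u-[340,130]+.5)*8).astype(int).tolist()),4,(0,255,0),-1)
for al in np.radians(range(0,360,6)):
    u=proj(S,[.595+.105*np.cos(al),-.007+.105*np.sin(al),.208]); cv2.circle(a,tuple(((u-[340,130]+.5)*8).astype(int).tolist()),2,(0,0,255),-1)
cv2.imwrite("pics/p2.png",a[:,:,::-1]); print(t["tcp_pos"],t["contact_force"])
```

```text
0 [375.30163909 184.77163205]
0.019 [375.82556239 179.81883279]
0.04 [376.4148806  174.23358252]
0.073 [377.36323909 165.21347753]
0.1 [378.15999406 157.60431791]
[0.66179178 0.05390509 0.20207186] [ 0.2585946  -0.45473578 -0.5069664 ]
```

View pics/p2.png

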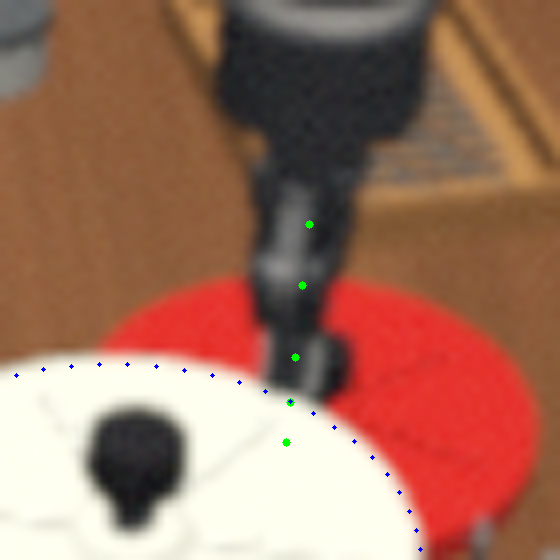

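The crop shows the fingers ending exactly at the lid's rear edge, (376,180), so they seem to hang behind the lid even though the TCP reading lies inside it. I'll lift and measure the tip against the reading.

>>> apply_moves:
  rows:
    - [0,0,-0.1,0,0,0]
    - [0,0,-0.22,0,0,0]
    - [0,0,-0.32,0,0,0]
    - [0,0,-0.32,0,0,0]

```text
clock: 6.75
tcp_pos: [0.6631, 0.0538, 0.2844]
orientation: [0.489, 3.099, 0.002]
contact_force: [-0.1, -0.4, -0.2]
grip_width: 0.0003
gripper_force: 0.0
```

```bash
cat > d.py <<'E'
from h import *
import os
S=r.grab_frame("side");T=r.grab_frame("top");t=r.get_obs();print(t["tcp_pos"],t["contact_force"])
ref=cv2.imread("pics/side0.png")[:,:,::-1].astype(int)
d=(np.abs(S["pixels"].astype(int)-ref).max(2)>45)
d[:, :300]=0; n,l,st,ce=cv2.connectedComponentsWithStats(d.astype(np.uint8))
i=1+np.argmax(st[1:,4]); y,x=np.nonzero(l==i); print("blob",st[i],"lowest",y.max(),x[y==y.max()],x[y==y.max()-2])
print("proj",proj(S,t["tcp_pos"]),"base",proj(S,[0,0,0]),proj(T,[0,0,0]))
dd=(np.abs(T["pixels"].astype(int)-cv2.imread("pics/top0.png")[:,:,::-1]).max(2)>45).astype(np.uint8)
print("top proj",proj(T,t["tcp_pos"]))
a=cv2.resize(S["pixels"][100:200,340:410],(420,600),interpolation=2).copy()
for h in(0,.019,.04,.073,.1):
    u=proj(S,t["tcp_pos"]+[0,0,h]); cv2.circle(a,tuple(((u-[340,100]+.5)*6).astype(int).tolist()),3,(0,255,0),-1)
b=cv2.resize(T["pixels"][90:190,270:330+3],(378,600),interpolation=2).copy()
cv2.imwrite("pics/p3.png",np.hstack([a,b])[:,:,::-1])
E
python3 d.py
```

```text
[0.66151668 0.05393003 0.28152512] [ 0.01980986  0.32332543 -1.11134934]
blob [ 300    0  112   98 4121] lowest 97 [383 384 386 387 388 389 390] [376 377 378 379 380 381 382 383 384 385 386 387 388 389 390 391 392 393
 394 395 396]
proj [377.45704699 163.41149662] base [167.50467356 251.14179923] [324.20972688 362.99765466]
top proj [306.56826443 131.72760513]
```

View pics/p3.png

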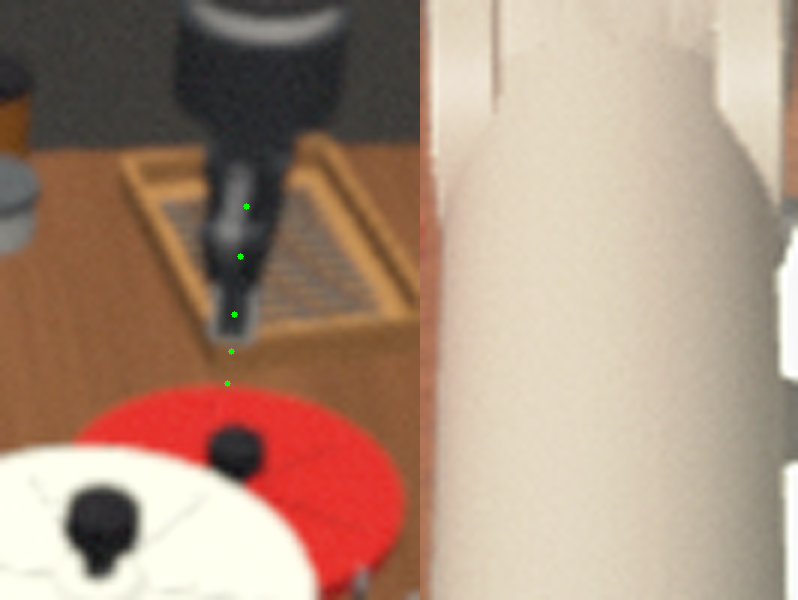

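The visible tip at (379,157.5) sits about 6 px above where the reading puts it, (377.5,163.4). That means it is either about 22 mm higher or farther back in y. I'm moving over the -79° place, where both cameras can see the tip against the white lid, to settle which.

>>> apply_moves:
  rows:
    - [0,-0.2,0,0,0,0]
    - [0,-0.4,0,0,0,0]
    - [0.01,-0.6,0.06,0,0,0]
    - [0.01,-0.61,0.1,0,0,0]
    - [0.01,-0.61,0.1,0,0,0]

```text
clock: 7.48
tcp_pos: [0.6115, -0.0898, 0.2553]
orientation: [-0.489, -3.1, -0.0]
contact_force: [0.9, 1.1, -0.4]
grip_width: -0.0003
gripper_force: 0.0
```

```bash
cat > d.py <<'E'
from h import *
S=r.grab_frame("side");T=r.grab_frame("top");t=r.get_obs();print(t["tcp_pos"],t["contact_force"])
us,ut=proj(S,t["tcp_pos"]),proj(T,t["tcp_pos"]); print("proj",us,ut)
def c(p,u,w,h,s):
    x,y=int(u[0]-w/2),int(u[1]-h/2); a=cv2.resize(p["pixels"][y:y+h,x:x+w],(w*s,h*s),interpolation=2).copy(); print("org",x,y,s)
    for k in(0,.02,.04,.073):
        v=(proj(p,t["tcp_pos"]+[0,0,k])-[x,y]+.5)*s; cv2.circle(a,tuple(v.astype(int).tolist()),3,(0,200,0),-1)
    return a
cv2.imwrite("pics/p4.png",np.hstack([c(S,us-[0,8],70,70,5),c(T,ut,70,70,5)])[:,:,::-1])
E
python3 d.py
```

```text
[ 0.61280353 -0.08855672  0.25650827] [-0.50246846  0.66900176 -0.74325348]
proj [366.79571548 202.51505671] [362.76638562 153.34805989]
org 331 159 5
org 327 118 5
```

View pics/p4.png

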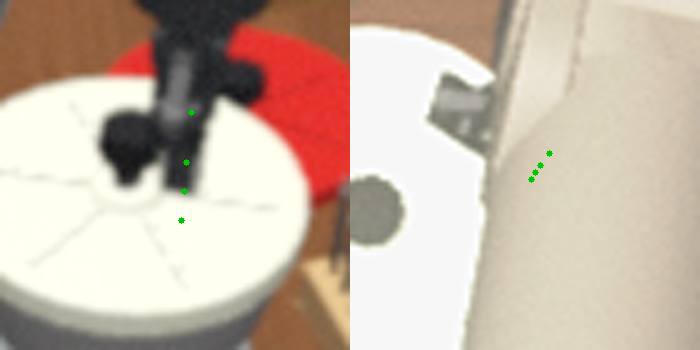

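>>> apply_moves:
  rows:
    - [0,0,0.06,0,0,0]
    - [0,0,0.12,0,0,0]
    - [0,0,0.16,0,0,0]
    - [0,0,0.18,0,0,0]
    - [0,0,0.18,0,0,0]

```text
clock: 8.2
tcp_pos: [0.6123, -0.0904, 0.2117]
orientation: [-0.489, -3.103, 0.0]
contact_force: [-0.4, -0.1, -0.1]
grip_width: -0.0
gripper_force: 0.0
```

>>> apply_moves:
  rows:
    - [0,0,0.006,0,0,0]
    - [0,0,0.012,0,0,0]
    - [0,0,0.018,0,0,0]
    - [0,0,0.018,0,0,0]

```text
clock: 8.7
tcp_pos: [0.6124, -0.0904, 0.2075]
orientation: [-0.489, -3.103, -0.0]
contact_force: [0.7, 0.5, 0.2]
grip_width: -0.0002
gripper_force: 0.0
```

>>> apply_moves:
  rows:
    - [0,0,0.006,0,0,0]
    - [0,0,0.012,0,0,0]
    - [0,0,0.018,0,0,0]
    - [0,0,0.018,0,0,0]

```text
clock: 9.2
tcp_pos: [0.6124, -0.0904, 0.2029]
orientation: [-0.489, -3.103, -0.0]
contact_force: [0.9, -0.0, -0.0]
grip_width: 0.0005
gripper_force: 0.0
```

>>> apply_moves:
  rows:
    - [0,0,0.006,0,0,0]
    - [0,0,0.012,0,0,0]
    - [0,0,0.018,0,0,0]
    - [0,0,0.018,0,0,0]

```text
clock: 9.7
tcp_pos: [0.6124, -0.0904, 0.1984]
orientation: [-0.489, -3.103, -0.0]
contact_force: [0.4, -0.5, 0.5]
grip_width: 0.0001
gripper_force: 0.0
```

>>> apply_moves:
  rows:
    - [0,0,0.004,0,0,0]
    - [0,0,0.008,0,0,0]
    - [0,0,0.012,0,0,0]
    - [0,0,0.012,0,0,0]

```text
clock: 10.2
tcp_pos: [0.6124, -0.0904, 0.1954]
orientation: [-0.489, -3.103, -0.0]
contact_force: [0.1, 0.3, -0.4]
grip_width: 0.0003
gripper_force: 0.0
```

Run:
```python
from h import *
S=r.grab_frame("side");t=r.get_obs();print(t["tcp_pos"],t["contact_force"],t["moment"])
u=proj(S,t["tcp_pos"]);print("proj",u)
g=S["pixels"].max(2)
x0=int(round(u[0]))
for y in range(195,226,1): print(y,g[y,x0-7:x0+8].tolist())
```

```text
[ 0.61243667 -0.09044244  0.19550291] [ 1.09933465  0.48187009 -0.72528283] [-0.00992236 -0.02919986  0.01606332]
proj [365.19815358 219.56115364]
195 [136, 163, 129, 71, 62, 92, 113, 116, 105, 72, 46, 37, 41, 47, 96]
196 [205, 217, 160, 76, 70, 103, 115, 117, 106, 71, 46, 49, 51, 51, 109]
197 [243, 233, 168, 89, 87, 112, 115, 113, 97, 68, 61, 62, 56, 66, 131]
198 [247, 223, 164, 113, 114, 119, 119, 109, 98, 81, 78, 69, 55, 74, 156]
199 [238, 197, 133, 100, 109, 124, 129, 118, 102, 101, 107, 86, 63, 101, 182]
200 [222, 160, 90, 83, 108, 128, 135, 130, 105, 90, 88, 71, 77, 155, 220]
201 [213, 143, 68, 72, 102, 115, 119, 113, 92, 73, 69, 59, 102, 187, 241]
202 [232, 160, 63, 61, 83, 94, 96, 88, 72, 56, 53, 51, 118, 198, 246]
203 [240, 176, 79, 47, 63, 80, 82, 71, 54, 45, 47, 58, 124, 203, 247]
204 [245, 204, 118, 49, 53, 66, 71, 59, 41, 40, 40, 70, 155, 223, 251]
205 [253, 231, 162, 75, 45, 54, 53, 49, 37, 37, 45, 86, 180, 239, 255]
206 [255, 244, 207, 162, 102, 57, 48, 45, 39, 29, 47, 103, 191, 244, 255]
207 [255, 254, 243, 225, 165, 82, 49, 45, 43, 38, 61, 120, 200, 246, 255]
208 [25
[... 702 characters left out ...]
, 255, 255, 255, 255, 255, 255, 255, 253, 255, 255, 255, 255]
218 [255, 255, 255, 255, 255, 255, 255, 255, 255, 255, 255, 255, 255, 255, 255]
219 [255, 255, 255, 255, 255, 255, 255, 255, 255, 255, 255, 252, 251, 248, 243]
220 [254, 254, 253, 252, 251, 251, 251, 250, 249, 248, 244, 232, 224, 217, 206]
221 [238, 237, 236, 230, 228, 227, 224, 220, 217, 211, 205, 195, 188, 182, 179]
222 [199, 201, 198, 195, 190, 192, 189, 186, 184, 180, 179, 176, 174, 171, 172]
223 [176, 180, 179, 174, 176, 177, 177, 178, 175, 175, 173, 171, 167, 167, 163]
224 [176, 176, 177, 177, 175, 173, 171, 169, 170, 167, 165, 157, 146, 139, 128]
225 [165, 165, 165, 165, 167, 158, 153, 148, 143, 139, 131, 123, 114, 106, 99]
```

>>> apply_moves:
  rows:
    - [0,0,0.004,0,0,0]
    - [0,0,0.008,0,0,0]
    - [0,0,0.012,0,0,0]
    - [0,0,0.012,0,0,0]

```text
clock: 10.75
tcp_pos: [0.6124, -0.0904, 0.1924]
orientation: [-0.489, -3.103, 0.0]
contact_force: [-0.3, 0.0, 0.1]
grip_width: 0.0001
gripper_force: 0.0
```

>>> apply_moves:
  rows:
    - [0,0,0.004,0,0,0]
    - [0,0,0.008,0,0,0]
    - [0,0,0.012,0,0,0]
    - [0,0,0.012,0,0,0]

```text
clock: 11.25
tcp_pos: [0.6124, -0.0904, 0.1894]
orientation: [-0.489, -3.103, -0.0]
contact_force: [-1.2, -0.0, 0.6]
grip_width: -0.0002
gripper_force: 0.0
```

>>> apply_moves:
  rows:
    - [0,0,0.004,0,0,0]
    - [0,0,0.008,0,0,0]
    - [0,0,0.008,0,0,0]

```text
clock: 11.62
tcp_pos: [0.6124, -0.0904, 0.1874]
orientation: [-0.489, -3.103, 0.0]
contact_force: [-0.3, 0.2, -0.3]
grip_width: 0.0003
gripper_force: 0.0
```

>>> apply_moves:
  rows:
    - [0,0,0.004,0,0,0]
    - [0,0,0.008,0,0,0]
    - [0,0,0.008,0,0,0]

```text
clock: 12.0
tcp_pos: [0.6124, -0.0904, 0.1854]
orientation: [-0.489, -3.103, 0.0]
contact_force: [-0.1, 0.6, -0.4]
grip_width: 0.0004
gripper_force: 0.0
```

>>> apply_moves:
  rows:
    - [0,0,0.004,0,0,0]
    - [0,0,0.008,0,0,0]
    - [0,0,0.008,0,0,0]

```text
clock: 12.38
tcp_pos: [0.6125, -0.0904, 0.1837]
orientation: [0.489, 3.103, 0.0]
contact_force: [-0.5, -0.5, 1.3]
grip_width: 0.0003
gripper_force: 0.6
```

Run:
```python
from h import *
S=r.grab_frame("side");T=r.grab_frame("top");t=r.get_obs();print(t["tcp_pos"],t["contact_force"],t["moment"])
u=proj(S,t["tcp_pos"]);print("proj",u)
g=S["pixels"].max(2);x0=int(round(u[0]))
print([(y,int(g[y,x0-2:x0+2].mean())) for y in range(208,230)])
print("tip on lid if z=.21:",atz(S,(365.5,214),.21))
for p,n,k in((S,"S",(356,187)),(T,"T",(330,160))):
  for c in("lid","knob"):
    for d in r.outline_of(p,c):
        q=np.array(d["rect"]); 
        if np.linalg.norm(q[:2]+q[2:]/2-k)<25: print(n,c,np.round(q,1),round(d["conf"],2))
```

```text
[ 0.61254459 -0.09043694  0.18368488] [-0.93860793  0.96465924  0.96861388] [-0.04164057  0.07168943  0.00880242]
proj [364.94571134 222.64100905]
[(208, 46), (209, 43), (210, 46), (211, 55), (212, 55), (213, 55), (214, 56), (215, 55), (216, 86), (217, 177), (218, 238), (219, 254), (220, 250), (221, 225), (222, 188), (223, 175), (224, 172), (225, 158), (226, 122), (227, 102), (228, 97), (229, 97)]
tip on lid if z=.21: [ 0.61319203 -0.08344632  0.21      ]
S lid [320.  174.2  73.3  53.3] 0.57
S knob [351.3 182.2   7.5  13.7] 0.58
T lid [292.  126.4  58.6  75.2] 0.75
T knob [326.5 153.4  12.1  13.2] 0.73
```

Contact begins at a reading of 0.1837, so the shut tips really sit about 22–25 mm behind the stated TCP. I'll calibrate heights from contact from here on.

>>> apply_moves:
  rows:
    - [0,0,0.004,0,0,0]
    - [0,0,0.008,0,0,0]
    - [0,0,0.008,0,0,0]

```text
clock: 13.05
tcp_pos: [0.6125, -0.0905, 0.1815]
orientation: [0.489, 3.103, -0.0]
contact_force: [0.6, -0.6, 1.7]
grip_width: -0.0002
gripper_force: 1.0
```

>>> apply_moves:
  rows:
    - [0,0,0.004,0,0,0]
    - [0,0,0.008,0,0,0]
    - [0,0,0.008,0,0,0]

```text
clock: 13.42
tcp_pos: [0.6126, -0.0905, 0.1801]
orientation: [0.489, 3.103, 0.0]
contact_force: [-0.4, -0.5, 5.7]
grip_width: 0.0003
gripper_force: 3.1
```

>>> apply_moves:
  rows:
    - [0,0,0.004,0,0,0]
    - [0,0,0.008,0,0,0]
    - [0,0,0.008,0,0,0]

```text
clock: 13.8
tcp_pos: [0.6127, -0.0905, 0.1798]
orientation: [0.49, 3.102, 0.002]
contact_force: [-6.6, 1.3, 18.4]
grip_width: -0.0002
gripper_force: 9.0
```

That place seated at a reading of 0.1798, where the force rose steeply. That corresponds to the true lid top at 0.204, an offset of about 24 mm. Next is the 41° place.

>>> apply_moves:
  rows:
    - [0,0,-0.2,0,0,0]
    - [0,0,-0.32,0,0,0]
    - [0,0.25,-0.32,0,0,0]
    - [0,0.5,-0.32,0,0,0]
    - [-0.01,0.6,-0.32,0,0,0]

```text
clock: 14.42
tcp_pos: [0.6611, 0.0575, 0.2565]
orientation: [-0.479, -3.103, -0.003]
contact_force: [0.2, -0.2, 0.1]
grip_width: -0.0002
gripper_force: 0.0
```

>>> apply_moves:
  rows:
    - [0,0,0,0,0,0]
    - [0,0,0.15,0,0,0]
    - [0,0,0.25,0,0,0]
    - [0,0,0.27,0,0,0]
    - [0,0,0.27,0,0,0]

```text
clock: 15.05
tcp_pos: [0.6611, 0.05, 0.1906]
orientation: [0.492, 3.102, -0.001]
contact_force: [0.2, 0.3, 0.1]
grip_width: 0.0001
gripper_force: 0.0
```

>>> apply_moves:
  rows:
    - [0,0,0.006,0,0,0]
    - [0,0,0.012,0,0,0]
    - [0,0,0.016,0,0,0]
    - [0,0,0.016,0,0,0]

```text
clock: 15.55
tcp_pos: [0.661, 0.0516, 0.1861]
orientation: [0.489, 3.103, 0.0]
contact_force: [0.3, -0.1, 0.5]
grip_width: -0.0002
gripper_force: 0.0
```

>>> apply_moves:
  rows:
    - [0,0,0.004,0,0,0]
    - [0,0,0.008,0,0,0]
    - [0,0,0.012,0,0,0]
    - [0,0,0.012,0,0,0]

```text
clock: 16.05
tcp_pos: [0.6612, 0.0517, 0.1832]
orientation: [0.489, 3.103, 0.0]
contact_force: [-0.6, 0.3, 3.0]
grip_width: 0.0002
gripper_force: 1.1
```

>>> apply_moves:
  rows:
    - [0,0,0.004,0,0,0]
    - [0,0,0.008,0,0,0]
    - [0,0,0.012,0,0,0]
    - [0,0,0.012,0,0,0]

```text
clock: 16.55
tcp_pos: [0.6612, 0.0518, 0.1803]
orientation: [0.489, 3.103, 0.001]
contact_force: [-0.8, 2.0, 5.5]
grip_width: -0.0
gripper_force: 2.3
```

>>> apply_moves:
  rows:
    - [0,0,0.003,0,0,0]
    - [0,0,0.006,0,0,0]
    - [0,0,0.006,0,0,0]

```text
clock: 16.92
tcp_pos: [0.6613, 0.0518, 0.18]
orientation: [0.489, 3.103, 0.002]
contact_force: [-2.8, 2.3, 11.4]
grip_width: -0.0001
gripper_force: 5.8
```

>>> apply_moves:
  rows:
    - [0,0,0.003,0,0,0]
    - [0,0,0.006,0,0,0]
    - [0,0,0.006,0,0,0]

```text
clock: 17.3
tcp_pos: [0.6612, 0.0518, 0.1797]
orientation: [0.489, 3.102, 0.003]
contact_force: [-6.6, 2.0, 18.9]
grip_width: 0.0002
gripper_force: 9.4
```

Run:
```python
from h import *
print(r.get_obs()["contact_force"],r.get_obs()["tcp_pos"]); go([.5118,.0217,.19])
```

```text
[-6.62973741  2.04415559 18.91449875] [0.66124567 0.05183609 0.17972875]
shift [ 0.532 -0.299 -0.042] turn [0. 0. 0.] yaw now 2.829 tilt [0.0011 0.0015]
```

>>> apply_moves:
  rows:
    - [0,0,-0.22,0,0,0]
    - [0,0,-0.36,0,0,0]
    - [0.2,-0.11,-0.36,0,0,0]
    - [0.4,-0.22,-0.36,0,0,0]
    - [0.535,-0.3,-0.36,0,0,0]

```text
clock: 17.92
tcp_pos: [0.5079, 0.0203, 0.2663]
orientation: [-0.49, -3.101, 0.001]
contact_force: [0.9, -0.2, 0.7]
grip_width: 0.0001
gripper_force: 0.0
```

>>> apply_moves:
  rows:
    - [0,0,0,0,0,0]
    - [0,0,0.15,0,0,0]
    - [0,0,0.27,0,0,0]
    - [0,0,0.31,0,0,0]
    - [0,0,0.31,0,0,0]

```text
clock: 18.55
tcp_pos: [0.5109, 0.0212, 0.1892]
orientation: [-0.489, -3.102, 0.001]
contact_force: [0.2, 0.9, -0.5]
grip_width: 0.0002
gripper_force: 0.0
```

>>> apply_moves:
  rows:
    - [0,0,0.005,0,0,0]
    - [0,0,0.01,0,0,0]
    - [0,0,0.015,0,0,0]
    - [0,0,0.015,0,0,0]

```text
clock: 19.05
tcp_pos: [0.5107, 0.0214, 0.1859]
orientation: [0.489, 3.103, 0.0]
contact_force: [1.6, -0.0, 0.0]
grip_width: 0.0001
gripper_force: 0.0
```

>>> apply_moves:
  rows:
    - [0,0,0.004,0,0,0]
    - [0,0,0.008,0,0,0]
    - [0,0,0.012,0,0,0]
    - [0,0,0.012,0,0,0]

```text
clock: 19.55
tcp_pos: [0.5106, 0.0214, 0.1828]
orientation: [-0.489, -3.103, -0.0]
contact_force: [-0.5, 0.2, 1.4]
grip_width: -0.0001
gripper_force: 0.6
```

>>> apply_moves:
  rows:
    - [0,0,0.004,0,0,0]
    - [0,0,0.008,0,0,0]
    - [0,0,0.012,0,0,0]
    - [0,0,0.012,0,0,0]

```text
clock: 20.05
tcp_pos: [0.5106, 0.0214, 0.1797]
orientation: [-0.489, -3.103, -0.0]
contact_force: [-0.9, 0.8, 1.4]
grip_width: -0.0001
gripper_force: 0.6
```

>>> apply_moves:
  rows:
    - [0,0,0.004,0,0,0]
    - [0,0,0.008,0,0,0]
    - [0,0,0.008,0,0,0]

```text
clock: 20.42
tcp_pos: [0.5107, 0.0214, 0.1794]
orientation: [-0.49, -3.103, -0.002]
contact_force: [-7.9, 0.0, 19.2]
grip_width: 0.0
gripper_force: 9.0
```

All three places stop stiffly at the same reading (0.1797 ± 0.0003). A quick re-touch of the first two will confirm the lid is level.

>>> apply_moves:
  rows:
    - [0,0,-0.22,0,0,0]
    - [0,0,-0.36,0,0,0]
    - [-0.21,-0.12,-0.36,0,0,0]
    - [-0.42,-0.24,-0.36,0,0,0]
    - [-0.526,-0.3,-0.36,0,0,0]

```text
clock: 21.05
tcp_pos: [0.614, -0.0937, 0.2676]
orientation: [0.493, 3.102, -0.003]
contact_force: [-0.2, 0.6, 0.2]
grip_width: 0.0001
gripper_force: 0.0
```

>>> apply_moves:
  rows:
    - [0,0,0.02,0,0,0]
    - [0,0,0.18,0,0,0]
    - [0,0,0.3,0,0,0]
    - [0,0,0.33,0,0,0]
    - [0,0,0.34,0,0,0]

```text
clock: 21.68
tcp_pos: [0.6127, -0.0899, 0.1831]
orientation: [0.488, 3.103, 0.0]
contact_force: [-0.8, 0.8, 0.2]
grip_width: -0.0001
gripper_force: 0.0
```

>>> apply_moves:
  rows:
    - [0,0,0.004,0,0,0]
    - [0,0,0.008,0,0,0]
    - [0,0,0.01,0,0,0]
    - [0,0,0.01,0,0,0]

```text
clock: 22.18
tcp_pos: [0.6128, -0.0905, 0.1805]
orientation: [0.489, 3.103, 0.0]
contact_force: [-0.9, -0.6, -0.8]
grip_width: 0.0002
gripper_force: 0.0
```

The lid has not risen again at the first place, so it is seated. Now I'll rise over the knob, open the fingers, and turn the wrist clockwise to make room for the backward turn.

>>> apply_moves:
  rows:
    - [0,0,-0.2,0,0,0.1]
    - [0,0,-0.38,0,0,0.22]
    - [0.08,0.15,-0.38,0,0,0.34]
    - [0.17,0.296,-0.38,0,0,0.45]
    - [0.17,0.296,-0.38,0,0,0.57]

```text
clock: 22.8
tcp_pos: [0.5947, -0.0022, 0.2751]
orientation: [-1.781, -2.585, -0.002]
contact_force: [0.6, -0.1, 0.4]
grip_width: -0.0003
gripper_force: 0.0
```

>>> apply_moves:
  rows:
    - [0,0,0,0,0,0.12]
    - [0,0,0,0,0,0.24]
    - [0,0,0,0,0,0.36]
    - [0,0,0,0,0,0.4]
    - [0,0,0,0,0,0.4]
  claw: 1

```text
clock: 23.42
tcp_pos: [0.595, -0.0069, 0.2753]
orientation: [2.494, 1.91, -0.0]
contact_force: [-0.2, -0.3, -0.0]
grip_width: 0.0853
gripper_force: 0.0
```

Run:
```python
from h import *
S=r.grab_frame("side");t=r.get_obs(); print(t["joints"],t["tcp_pos"],t["grip_width"])
go([.595,-.007,.200])
for c in("knob_grip","knob_mark"): print(c,[(np.round(d["point"],1),round(d["conf"],2)) for d in r.landmark_of(S,c) if np.linalg.norm(np.array(d["point"])-(356,189))<12])
for d in r.outline_of(S,"knob"):
    y,x=np.nonzero(d["pixels"])
    if abs(x.mean()-356)<12 and abs(y.mean()-190)<15: print(x.min(),x.max(),y.min(),y.max(),x.mean(),y.mean())
for z in (.234,.245,.256): print(proj(S,[.595,-.007,z]))
```

```text
[-0.72948034  0.36973797  0.84575435  1.71124296 -0.29509472  1.19413251
 -0.07031497] [ 0.59502663 -0.00693061  0.27533994] 0.0856330513083751
shift [-0.    -0.     0.301] turn [0. 0. 0.] yaw now 1.308 tilt [-0. -0.]
knob_grip [(array([358.4, 185.9]), 0.75)]
knob_mark [(array([353.7, 188.2]), 0.76)]
350 363 180 198 356.4381443298969 188.1237113402062
[356.27448148 190.02192463]
[356.48355164 187.02902262]
[356.69478886 184.00082261]
```

>>> apply_moves:
  rows:
    - [0,0,0.1,0,0,0]
    - [0,0,0.22,0,0,0]
    - [0,0,0.28,0,0,0]
    - [0,0,0.3,0,0,0]
    - [0,0,0.3,0,0,0]

```text
clock: 24.25
tcp_pos: [0.5954, -0.0072, 0.2008]
orientation: [2.495, 1.909, 0.001]
contact_force: [-0.1, -0.6, 0.2]
grip_width: 0.0851
gripper_force: 0.0
```

>>> apply_moves:
  rows:
    - [0,0,0,0,0,0]
    - [0,0,0,0,0,0]
    - [0,0,0,0,0,0]
    - [0,0,0,0,0,0]
    - [0,0,0,0,0,0]
  claw: 0
  newtons: 60

```text
clock: 24.88
tcp_pos: [0.5955, -0.007, 0.201]
orientation: [2.495, 1.909, 0.002]
contact_force: [-1.6, 0.8, 5.5]
grip_width: 0.0348
gripper_force: 59.3
```

>>> apply_moves:
  rows:
    - [0,0,-0.0007,0,0,-0.1]
    - [0,0,-0.0014,0,0,-0.2]
    - [0,0,-0.002,0,0,-0.3]
    - [0,0,-0.0027,0,0,-0.4]
    - [0,0,-0.003,0,0,-0.45]

```text
clock: 25.5
tcp_pos: [0.5956, -0.0072, 0.2015]
orientation: [1.675, 2.656, 0.001]
contact_force: [1.4, 0.5, 2.7]
grip_width: 0.0347
gripper_force: 59.4
```

```bash
cat > s.py <<'E'
from h import *
t=r.get_obs(); print(np.round(t["contact_force"],2),np.round(t["moment"],3),np.round(t["tcp_pos"],4),"q7",round(t["joints"][6],3)); go(t["tcp_pos"])
E
python3 s.py
```

```text
[1.38 0.5  2.73] [-0.042 -0.033 -0.073] [ 0.5956 -0.0072  0.2015] q7 0.603
shift [0. 0. 0.] turn [0. 0. 0.] yaw now 2.016 tilt [0.0013 0.0001]
```

>>> apply_moves:
  rows:
    - [0,0,0,0,0,-0.08]
    - [0,0,-0.0003,0,0,-0.16]
    - [0,0,-0.0006,0,0,-0.24]
    - [0,0,-0.0006,0,0,-0.24]

```text
clock: 26.0
tcp_pos: [0.5959, -0.0069, 0.2017]
orientation: [1.154, 2.92, 0.002]
contact_force: [2.0, 0.3, 2.5]
grip_width: 0.0344
gripper_force: 59.5
```

>>> apply_moves:
  rows:
    - [0,0,-0.0004,0,0,-0.06]
    - [0,0,-0.0008,0,0,-0.12]
    - [0,0,-0.0008,0,0,-0.12]

```text
clock: 26.38
tcp_pos: [0.5959, -0.0068, 0.2019]
orientation: [0.877, 3.015, 0.001]
contact_force: [4.2, 0.6, 3.8]
grip_width: 0.0346
gripper_force: 59.5
```

>>> apply_moves:
  rows:
    - [0,0,-0.0004,0,0,-0.06]
    - [0,0,-0.0008,0,0,-0.12]
    - [0,0,-0.0008,0,0,-0.12]

```text
clock: 26.75
tcp_pos: [0.596, -0.0067, 0.2019]
orientation: [0.59, 3.084, 0.001]
contact_force: [5.0, 1.1, 1.5]
grip_width: 0.0344
gripper_force: 59.5
```

>>> apply_moves:
  rows:
    - [0,0,-0.0003,0,0,-0.06]
    - [0,0,-0.0006,0,0,-0.12]
    - [0,0,-0.0006,0,0,-0.12]

```text
clock: 27.12
tcp_pos: [0.596, -0.0065, 0.202]
orientation: [0.297, 3.126, 0.001]
contact_force: [4.8, 1.2, 1.3]
grip_width: 0.0344
gripper_force: 59.6
```

>>> apply_moves:
  rows:
    - [0,0,0.004,0,0,0]
    - [0,0,0.006,0,0,0]
    - [0,0,0.006,0,0,0]

```text
clock: 27.5
tcp_pos: [0.5961, -0.0065, 0.2009]
orientation: [0.296, 3.125, 0.001]
contact_force: [3.4, 1.2, 4.3]
grip_width: 0.0343
gripper_force: 60.0
```

>>> apply_moves:
  rows:
    - [0,0,0.003,0,0,0]
    - [0,0,0.005,0,0,0]
    - [0,0,0.005,0,0,0]

```text
clock: 27.88
tcp_pos: [0.5959, -0.0064, 0.1985]
orientation: [0.295, 3.126, 0.0]
contact_force: [9.3, 2.1, -3.3]
grip_width: 0.0347
gripper_force: 59.9
```

```bash
python3 s.py
python3 - <<'E'
from h import *
S=r.grab_frame("side");T=r.grab_frame("top")
for p,k in((S,(356,189)),(T,(330,160))):
  for c in("knob_mark","knob_grip"): print(c,[(np.round(d["point"],1),round(d["conf"],2)) for d in r.landmark_of(p,c) if np.linalg.norm(np.array(d["point"])-k)<14])
E
```

```text
[ 9.33  2.13 -3.28] [ 0.349 -1.702 -0.006] [ 0.5959 -0.0064  0.1985] q7 1.447
shift [0. 0. 0.] turn [0. 0. 0.] yaw now 2.953 tilt [0.0017 0.0001]
knob_mark [(array([363. , 188.7]), 0.5), (array([356.9, 185.5]), 0.42)]
knob_grip [(array([356.5, 186.4]), 0.48)]
knob_mark []
knob_grip []
```

The drop came: pushed lightly, the knob fell 2.4 mm for a 1.25 mm command and the upward force vanished. I'm letting go so it settles fully, then I'll re-grip centred.

>>> apply_moves:
  rows:
    - [0,0,0,0,0,0]
    - [0,0,0,0,0,0]
    - [0,0,0,0,0,0]
    - [-0.004,0,0.006,0,0,0]
    - [-0.004,0,0.012,0,0,0]
  claw: 0.75

```text
clock: 28.8
tcp_pos: [0.5959, -0.0072, 0.1959]
orientation: [-0.292, -3.128, 0.0]
contact_force: [-0.6, -0.8, 0.4]
grip_width: 0.0639
gripper_force: 0.0
```

```bash
python3 s.py
python3 - <<'E'
from h import *
S=r.grab_frame("side")
for c in("knob_mark","knob_grip","knob"): print(c,[(np.round(d["point"],1),round(d["conf"],2)) for d in r.landmark_of(S,c) if np.linalg.norm(np.array(d["point"])-(356,189))<14])
for z in (.241,.247,.252): print(proj(S,[.595,-.007,z]))
save(S,"p5.png",(306,150,100,100),6)
E
```

```text
[-0.64 -0.84  0.37] [-0.071 -0.094  0.009] [ 0.5959 -0.0072  0.1959] q7 1.452
shift [0. 0. 0.] turn [0. 0. 0.] yaw now 2.955 tilt [-0.0002  0.    ]
knob_mark [(array([363.3, 185.2]), 0.48)]
knob_grip [(array([357.3, 187.8]), 0.42)]
knob []
[356.40727681 188.12140635]
[356.52179643 186.4810821 ]
[356.61772288 185.10610447]
```

View pics/p5.png

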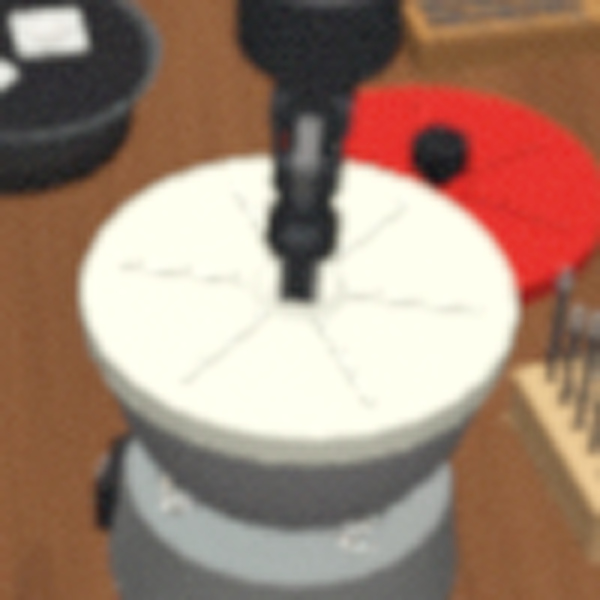

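The picture shows the lid level on the bowl all round, with the finger before the lowered knob at (356,187). Re-gripping now, then forward.

>>> apply_moves:
  rows:
    - [0,0,0,0,0,0]
    - [0,0,0,0,0,0]
    - [0,0,0,0,0,0]
    - [0,0,0,0,0,0]
  claw: 0

```text
clock: 29.5
tcp_pos: [0.5965, -0.0068, 0.1964]
orientation: [0.291, 3.127, 0.001]
contact_force: [0.7, 2.0, 2.5]
grip_width: 0.0344
gripper_force: 59.6
```

>>> apply_moves:
  rows:
    - [0,0,0.0006,0,0,0.1]
    - [0,0,0.0012,0,0,0.2]
    - [0,0,0.0018,0,0,0.3]
    - [0,0,0.0024,0,0,0.4]
    - [0,0,0.003,0,0,0.5]

```text
clock: 30.12
tcp_pos: [0.596, -0.0077, 0.1956]
orientation: [1.474, 2.774, -0.0]
contact_force: [-0.1, 0.3, 3.7]
grip_width: 0.0344
gripper_force: 59.7
```

```bash
python3 s.py
```

```text
[-0.1   0.34  3.68] [-0.078  0.195  0.027] [ 0.596  -0.0077  0.1956] q7 0.74
shift [0. 0. 0.] turn [0. 0. 0.] yaw now 2.165 tilt [ 0.0001 -0.0003]
```

>>> apply_moves:
  rows:
    - [0,0,0.0007,0,0,0.1]
    - [0,0,0.0013,0,0,0.2]
    - [0,0,0.002,0,0,0.3]
    - [0,0,0.0027,0,0,0.4]
    - [0,0,0.0033,0,0,0.5]

```text
clock: 30.75
tcp_pos: [0.5957, -0.0081, 0.1949]
orientation: [2.424, 1.998, -0.001]
contact_force: [-1.4, -1.7, 5.3]
grip_width: 0.0346
gripper_force: 59.9
```

>>> apply_moves:
  rows:
    - [0,0,0.0007,0,0,0.1]
    - [0,0,0.0013,0,0,0.2]
    - [0,0,0.002,0,0,0.3]
    - [0,0,0.0027,0,0,0.4]
    - [0,0,0.0033,0,0,0.5]

```text
clock: 31.38
tcp_pos: [0.5961, -0.008, 0.1941]
orientation: [3.004, 0.918, 0.0]
contact_force: [-0.3, -0.9, 3.4]
grip_width: 0.0343
gripper_force: 59.8
```

```bash
python3 s.py
```

```text
[-0.27 -0.86  3.39] [-0.143  0.086  0.018] [ 0.5961 -0.008   0.1941] q7 -0.61
shift [0. 0. 0.] turn [0. 0. 0.] yaw now 0.594 tilt [ 0.0005 -0.0005]
```

>>> apply_moves:
  rows:
    - [0,0,0.0007,0,0,0.1]
    - [0,0,0.0013,0,0,0.2]
    - [0,0,0.002,0,0,0.3]
    - [0,0,0.0027,0,0,0.4]
    - [0,0,0.0033,0,0,0.5]

```text
clock: 32.0
tcp_pos: [0.5963, -0.0072, 0.1934]
orientation: [-3.127, 0.3, -0.001]
contact_force: [-0.4, 0.3, 5.2]
grip_width: 0.0349
gripper_force: 59.9
```

>>> apply_moves:
  rows:
    - [0,0,0.0007,0,0,0.1]
    - [0,0,0.0013,0,0,0.2]
    - [0,0,0.002,0,0,0.3]
    - [0,0,0.0027,0,0,0.4]
    - [0,0,0.0033,0,0,0.5]

```text
clock: 32.62
tcp_pos: [0.5966, -0.0067, 0.1927]
orientation: [-2.774, 1.472, -0.001]
contact_force: [0.8, 1.8, 4.5]
grip_width: 0.0347
gripper_force: 59.9
```

>>> apply_moves:
  rows:
    - [0,0,0.0007,0,0,0.1]
    - [0,0,0.0013,0,0,0.2]
    - [0,0,0.0016,0,0,0.25]
    - [0,0,0.0016,0,0,0.25]

```text
clock: 33.12
tcp_pos: [0.597, -0.0065, 0.1923]
orientation: [-2.438, 1.98, -0.001]
contact_force: [0.6, 2.9, 5.5]
grip_width: 0.0345
gripper_force: 60.0
```

```bash
python3 s.py
```

```text
[0.55 2.91 5.46] [ 0.583 -0.316 -0.076] [ 0.597  -0.0065  0.1923] q7 -2.236
shift [0. 0. 0.] turn [0. 0. 0.] yaw now -1.364 tilt [0.0016 0.0005]
```

>>> apply_moves:
  rows:
    - [0,0,0,0,0,0]
    - [0,0,0,0,0,0]
    - [0,0,0,0,0,0]
    - [0,0,0,0,0,-0.1]
    - [0,0,0,0,0,-0.21]
  claw: 0.75

```text
clock: 33.75
tcp_pos: [0.5957, -0.0074, 0.1913]
orientation: [2.734, -1.546, -0.0]
contact_force: [-0.5, -0.9, -1.2]
grip_width: 0.064
gripper_force: 0.0
```

>>> apply_moves:
  rows:
    - [0,0,0,0,0,-0.11]
    - [0,0,0,0,0,-0.22]
    - [0,0,0,0,0,-0.33]
    - [0,0,0,0,0,-0.44]
    - [0,0,0,0,0,-0.55]

```text
clock: 34.38
tcp_pos: [0.5957, -0.0074, 0.1914]
orientation: [3.131, -0.259, -0.001]
contact_force: [-0.5, 0.2, -0.2]
grip_width: 0.0639
gripper_force: 0.0
```

>>> apply_moves:
  rows:
    - [0,0,0,0,0,-0.11]
    - [0,0,0,0,0,-0.22]
    - [0,0,0,0,0,-0.33]
    - [0,0,0,0,0,-0.44]
    - [0,0,0,0,0,-0.49]

```text
clock: 35.0
tcp_pos: [0.5958, -0.0075, 0.1916]
orientation: [-3.0, -0.932, -0.0]
contact_force: [-0.1, -0.2, -0.5]
grip_width: 0.064
gripper_force: 0.0
```

>>> apply_moves:
  rows:
    - [0,0,0,0,0,0]
    - [0,0,0,0,0,0]
    - [0,0,0,0,0,0]
    - [0,0,0,0,0,0]
    - [0,0,0,0,0,0]
  claw: 0

```text
clock: 35.62
tcp_pos: [0.596, -0.0073, 0.1917]
orientation: [3.002, 0.927, -0.0]
contact_force: [-1.8, -0.5, 5.3]
grip_width: 0.0349
gripper_force: 59.3
```

```bash
python3 s.py
```

```text
[-1.76 -0.48  5.26] [0.042 0.486 0.015] [ 0.596  -0.0073  0.1917] q7 -0.631
shift [0. 0. 0.] turn [0. 0. 0.] yaw now 0.599 tilt [-0.0001 -0.0001]
```

>>> apply_moves:
  rows:
    - [0,0,0.0007,0,0,0.1]
    - [0,0,0.0013,0,0,0.2]
    - [0,0,0.002,0,0,0.3]
    - [0,0,0.0027,0,0,0.4]
    - [0,0,0.0033,0,0,0.5]

```text
clock: 36.25
tcp_pos: [0.5965, -0.0071, 0.191]
orientation: [3.127, -0.3, 0.002]
contact_force: [-1.4, -0.1, 4.0]
grip_width: 0.0348
gripper_force: 59.8
```

>>> apply_moves:
  rows:
    - [0,0,0.0007,0,0,0.1]
    - [0,0,0.0013,0,0,0.2]
    - [0,0,0.002,0,0,0.3]
    - [0,0,0.0027,0,0,0.4]
    - [0,0,0.0033,0,0,0.5]

```text
clock: 36.88
tcp_pos: [0.597, -0.0066, 0.1903]
orientation: [-2.774, 1.472, -0.002]
contact_force: [1.2, 1.3, 4.1]
grip_width: 0.0343
gripper_force: 59.9
```

>>> apply_moves:
  rows:
    - [0,0,0.0006,0,0,0.09]
    - [0,0,0.0012,0,0,0.18]
    - [0,0,0.0017,0,0,0.25]
    - [0,0,0.0017,0,0,0.25]
    - [0,0,0.0017,0,0,0.25]

```text
clock: 37.5
tcp_pos: [0.5972, -0.0066, 0.1899]
orientation: [-2.439, 1.979, -0.003]
contact_force: [0.2, 1.6, 5.3]
grip_width: 0.0343
gripper_force: 60.0
```

```bash
python3 s.py
python3 - <<'E'
from h import *
S=r.grab_frame("side")
for c in("knob_mark","knob_grip"): print(c,[(np.round(d["point"],1),round(d["conf"],2)) for d in r.landmark_of(S,c) if np.linalg.norm(np.array(d["point"])-(356,189))<14])
for a in(-50,-19,10): print(a,proj(S,[.595+.015*np.cos(np.radians(a)),-.007+.015*np.sin(np.radians(a)),.246]))
E
```

```text
[0.24 1.56 5.27] [ 0.338 -0.223 -0.03 ] [ 0.5972 -0.0066  0.1899] q7 -2.247
shift [0. 0. 0.] turn [0. 0. 0.] yaw now -1.363 tilt [ 0.0021 -0.    ]
knob_mark [(array([363.9, 186.1]), 0.71)]
knob_grip [(array([361.5, 186.6]), 0.73), (array([358.7, 189. ]), 0.71)]
-50 [360.36237024 189.19425926]
-19 [361.66747128 187.67502853]
10 [361.54600714 186.01950288]
```

Run:
```python
from h import *
S=r.grab_frame("side"); g=S["pixels"].max(2); g0=cv2.imread("pics/side0.png").max(2)
print("now ",[(y,int(g[y,355:359].mean())) for y in range(184,208)])
print("init",[(y,int(g0[y,355:359].mean())) for y in range(184,208)])
for z in(.2035,.208,.218,.224,.234): print(z,proj(S,[.595,-.007,z]),"front",proj(S,[.595,-.0255,z]))
for d in r.outline_of(S,"lid"):
    q=np.array(d["rect"])
    if abs(q[0]+q[2]/2-356)<10 and q[2]>60: print("lid",np.round(q,1))
# lid front/left/right edge: bright->skirt transitions
print("front edge",[(y,int(g[y,356]),int(g0[y,356])) for y in range(218,234)])
```

```text
now  [(184, 126), (185, 62), (186, 51), (187, 49), (188, 50), (189, 48), (190, 47), (191, 36), (192, 33), (193, 29), (194, 29), (195, 33), (196, 61), (197, 131), (198, 208), (199, 246), (200, 252), (201, 243), (202, 239), (203, 244), (204, 252), (205, 255), (206, 255), (207, 255)]
init [(184, 50), (185, 52), (186, 48), (187, 46), (188, 36), (189, 31), (190, 28), (191, 30), (192, 34), (193, 43), (194, 61), (195, 99), (196, 179), (197, 237), (198, 253), (199, 251), (200, 242), (201, 242), (202, 252), (203, 255), (204, 255), (205, 255), (206, 255), (207, 255)]
0.2035 [355.70589812 198.14022625] front [356.4357916  202.29862114]
0.208 [355.78877481 196.95881786] front [356.52153369 201.11364823]
0.218 [355.97419255 194.31332366] front [356.71338299 198.45987673]
0.224 [356.08627552 192.71256474] front [356.82936774 196.85391107]
0.234 [356.27448148 190.02192463] front [357.02414918 194.15418265]
lid [321.8 176.3  71.3  53.2]
front edge [(218, 255, 255), (219, 255, 255), (220, 255, 253), (221, 255, 232), (222, 249, 194), (223, 211, 180), (224, 181, 177), (225, 176, 169), (226, 170, 130), (227, 143, 105), (228, 112, 98), (229, 102, 98), (230, 100, 98), (231, 96, 97), (232, 94, 97), (233, 96, 95)]
```

The image check fits. The knob now sits about 3 px (11 mm) lower than at the start, the lid's front edge came down about 1.5 px (5.5 mm), and the rib is back near the tumbler's +x. Handing in.

```bash
python3 -c "
from bench import r
print(r.hand_in())"
```

```text
the job is handed in; nothing more can be done
None
```

I pressed the lid down at all three places until it was level, felt the bolt's thread drop in after about 95° of backward turn, then turned it forward one full turn, letting go once partway to re-grip; I handed it in at about 38 s with the knob still gripped, and no verdict came back.

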